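Open the fume extractor's filter hatch by its hidden catch

ROBOT

A 6-joint arm with a two-finger parallel gripper is mounted at the origin on a cart in front of the work surface, level with it; the furniture and walls round the work are solid. World frame = base frame: x ahead of the robot, y to its left, z up, the work surface at z = 0. Lengths are in mm, angles in rad, forces in N, time in s.
With the tool pointing down it reaches from about 275 to 1000 mm from the base axis. Payload 8.4 kg.
Tool frame: the origin (TCP) lies between the finger pads; the fingertips stand 22 mm ahead of it and the grasp point (between the pads) lies 3 mm ahead of it (r.nose_length is the z of the fingertips in the tool frame, in mm); z points along the fingers, y is the line along which they close (so a half turn about z gives the same grasp; the last joint's range is limited). The gripper opens to 85 mm and grips with 20 to 120 N. Pads are 22 mm wide; open, the fingers measure 114 mm over their backs; the gripper's body (76 mm by 85 mm) begins 54 mm behind the grasp point. The pads swing forward as they close: fully open they stand 13 mm farther back than shut.
Start: joints at [1.165, 0.353, 1.633, -0, 1.155, -0.002], TCP at [245.571, 574.737, 253.281] pointing down, gripper open.
Joint ranges: [-2.63, 2.63], [-0.92, 2.1], [0.06, 2.66], [-1.3, 4.44], [0, 2.69], [-3.02, 3.02]. Speed limits (rad/s): [2.22, 2.22, 2.79, 3.14, 3.14, 3.14].

INTERFACE

Orientations are given as [roll, pitch, yaw] about the fixed x, y, z axes, in that order (R = Rz(yaw) Ry(pitch) Rx(roll)).
In Python, from rig import r, vision, readout gives the robot as it stands (r), with the cameras (vision) and the readings (readout).
- The arm moves only by the shell command python3 steer.py 'ROWS' [FORCE]. ROWS is a JSON list of rows, 1 to 5 of them, each written [[rx, ry, rz], [dx, dy, dz], opening]: a rotation vector rx, ry, rz in rad, then dx, dy, dz in mm, then the opening from 0.0 (shut) to 1.0 (fully open); each row shifts and turns the commanded pose from where the row before left it, along the tool's axes as they then stand; what a row does not reach is not made up. A row lasts 1/12 s, in which the tool goes at most 41.7 mm and 0.125 rad, less where a joint would pass 70% of its speed; a pose out of reach is approached as far as the arm can. The fingers move at their own pace and stop on an object; FORCE is the grip in N (left out, the last holds). Time passes only in rows, so rows that do not move let the fingers close. It prints the time, the measured TCP pose, the force, the opening and the grip force at its end. Input that does not fit is refused with a message, and nothing moves.
- readout.sense(): the state, without advancing time (a new reading comes with each control period).
- vision.grab_frame(name): name is "scene" or "top" or "wrist"; returns the picture (400x640x3 uint8, red, green, blue); there is no depth.
- vision.camera_params(name): a dict with "fx", "fy", "cx", "cy" (pixels), "dist_coeffs" ([k1, k2, p1, p2, k3] as OpenCV has them; the pictures are not rectified), "rvec" (rotation vector, rad) and "tvec" (3), from world to camera coordinates, as OpenCV has them. Camera axes: x right, y down, z forward; pixel columns grow to the right and rows downward; lengths in mm; the calibration is good to about 2 mm. A picture is of the moment at which its call begins: read the wrist's pose just before it. camera_params takes no time and is no camera call; for the wrist camera it gives the pose at the moment of the call.
- r.sign_off(): hands the job in; it is judged then, once.
The state is a dict: "clock": time; "qpos": joint angles; "qvel": joint speeds; "joint_efforts": joint torques, N m; "eef_pos": TCP position; "tcp_rot": TCP orientation; "contact_force": force on the tool from outside, world axes, zero at the start; "wrist_torque": the same for the moment, N m; "opening": opening from 0.0 (shut) to 1.0 (fully open); "grasp_force": force on a finger pad.
Only numpy, scipy, OpenCV 4.12 (cv2) and the standard library are available. Lean on these libraries where they do the work, as an engineer would, in place of code of your own. Each camera call takes 0.05 s, during which the arm holds its last target. There are 200 camera calls.

TASK

The bench fume extractor is due for a filter check: press the raised front end of its rocker switch down to turn the fans off, then feel along the groove at the top of its back edge with a closed fingertip until you find the notch, and press the catch inside it fully in so that the sprung filter hatch pops open. Take the hand away and leave the hatch standing open with the filter cassette still in its seat; do not hit or force the extractor, and leave the things standing round it where they are, neither pushed about nor lifted.

Things in the scene. Friction and masses are not known exactly. Their poses are not given: they have to be found in the camera images.
- extractor: Grey bench fume extractor with two round fan grilles, 170 mm deep (x), 300 wide (y), 150 high, fixed. Origin under its centre on the bench; x points from the fan front (which faces the robot) to the back, z up. Its top, front to back: deck with the rocker switch (x -85 to -29 mm), filter hatch (x -27 to 59, y -120 to 120), black rear bar (x 60 to 85).
- back_edge (a point): Middle of the release groove at the top of the upright back face, at extractor (83, 0, 150) mm, same axes. The groove is a flat black strip facing +x, set 2 mm into the back face, from y = -61 to 61 mm and from the top down to a ledge at z = 104 mm. One notch in it, told at the next entry, holds the catch. A closed fingertip pointing down, its end at z = 120 mm, can slide along it.
- groove_right (a point): The groove's end at extractor (83, -61, 150) mm, same axes; the other end is at y = +61. Between them is the notch, open to the back and top: 44 mm wide, 11 mm deep (x 83 to 72), floor at z = 104. The rail it sits in is slid to another place on each unit: the notch's middle is anywhere from y = -38 to 38 mm and is not given; black in black, it is found by feel.
- catch (a joint): The catch: a flat black plate (42 mm wide, z 106 to 145 mm) that is the inner wall of the notch. Pushed straight in (extractor -x) it slides: 0 = out, 0.006 m = fully in at a solid stop; about 3.5 N to start, 8 N when fully in. It lets the hatch go at about 4.5 mm and springs out again when released.
- hatch (a joint): The filter hatch in the top, hinged along its front edge (extractor x = -28, z = 148 mm): 0 = shut and latched, 0.5 rad = open at its stop. Flush when shut. Once the catch is pressed its light spring swings it up by its back edge, which rises about 40 mm, and keeps it open; if it meets a hand above it, it opens the rest of the way in a second when the hand is taken away.
- switch_centre (a point): Middle of the rocker switch's top face when level, at extractor (-58, -70, 160) mm. The black rocker is 41 mm long (along extractor x) and 27 mm wide, in a bezel that is 154 mm above the bench; it tips about its middle.
- fan_switch (a joint): Angle of the rocker: +0.2 rad = on (rear end down, front end standing about 4 mm up), -0.2 rad = off (front end down). It stays where it is left; pressing the front end 15 mm in front of the middle takes about 2 to 3 N.
- filter: Filter cassette, a loose card frame with white pleats, 54 x 216 x 20 mm, lying in its seat under the shut hatch; origin under its centre. Leave it seated.
- solder_spool: Green spool of solder wire, 55 mm across, 74 mm high, loose on the bench behind the extractor; origin under its centre.
- flux_jar: White jar with a red lid, 42 mm across, 32 mm high, loose on the bench; origin under its centre.
- coffee_mug: White mug, 78 mm across, 97 mm high, loose on the bench to the right of the extractor; origin under its centre.
- driver_yellow: Screwdriver with a yellow handle, 153 mm long, loose on the bench to the left; origin under its middle.

How it is judged:
By the outcome, as a careful person would: the job done as asked, in the order asked, and still so for the second after the job is handed in, with the robot touching nothing.
It also fails if it takes over 51 s, if anything falls off the work surface, if the arm or the gripper's body presses on something with over 40 N, if the wrist force passes 120 N, or if a joint passes its speed limit or range.

## Working session

There is one attempt and no reset: what is moved stays moved. The work goes in short steps, Python scripts to look and compute and a shell command to move; the robot and the scene stay as the last step left them, time stands still between calls to the robot, and variables do not carry over. Pictures are saved under pics/ and viewed, at most 10 in all, crops included, and the job is handed in when it is done.

```bash
ls; mkdir -p pics
python3 - <<'E'
from rig import r, vision, readout
import cv2
for n in ("scene","top"):
    cv2.imwrite(f"pics/{n}0.png",vision.grab_frame(n)[:,:,::-1]); print(n,vision.camera_params(n))
s=readout.sense(); print(s, r.nose_length)
E
```

```text
pics
rig.py
steer.py
scene {'fx': 420.73405718218714, 'fy': 420.73405718218714, 'cx': 318.92734542060884, 'cy': 200.10093475558025, 'dist_coeffs': array([0.0014765, 0.       , 0.       , 0.       , 0.       ]), 'rvec': array([ 0.45452838,  2.76309713, -1.11087197]), 'tvec': array([ 420.78700613, -270.77333898, 1426.9181992 ])}
top {'fx': 432.2272958565374, 'fy': 432.2272958565374, 'cx': 327.0785620467751, 'cy': 200.9631802022147, 'dist_coeffs': array([-0.04143804,  0.        ,  0.        ,  0.        ,  0.        ]), 'rvec': array([ 2.15936591, -2.10129099,  0.19302199]), 'tvec': array([ 313.07957685,  588.97651873, 1134.96424841])}
{'clock': 0.1, 'qpos': array([ 1.16456207e+00,  3.53579872e-01,  1.63407419e+00, -5.66820515e-06,
        1.15523296e+00, -2.42112986e-03]), 'qvel': array([ 0.00014735, -0.00098906, -0.00214867,  0.00017826, -0.00011026,
        0.00096022]), 'joint_efforts': array([ 1.01819103e-03, -6.06358695e+01, -3.42821789e+01,  6.19529806e-05,
        3.87207168e-03, -2.37652824e-05]), 'eef_pos': array([245.42789278, 574.34019357, 252.62996419]), 'tcp_rot': array([-3.14029828e+00,  2.04897659e-06,  2.73778182e+00]), 'contact_force': array([-0.38147182,  0.16217945, -0.66329276]), 'wrist_torque': array([ 0.02365031, -0.0081412 ,  0.00142014]), 'grasp_force': 0.0, 'opening': 0.9993425585795966} 22.0
```

View pics/scene0.png

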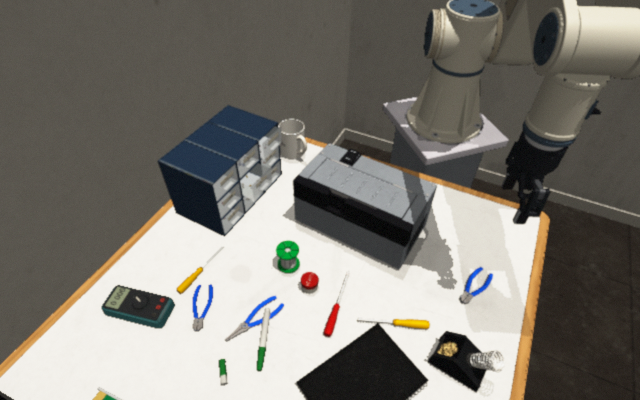

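View pics/top0.png

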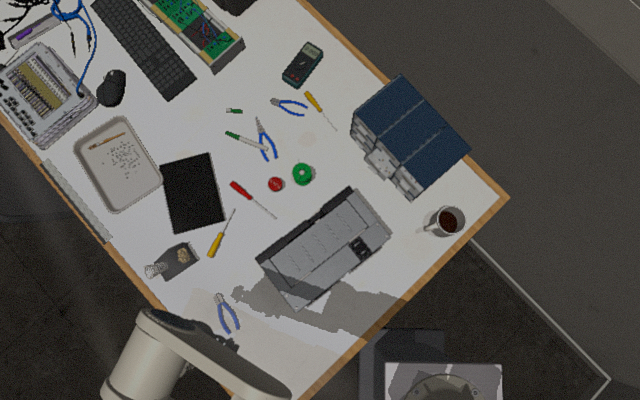

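The scene view shows the extractor at about (365,200), its rocker at (349,157) and its black back facing the camera. In the top view it covers about (255–392, 188–312), with the rocker at (358,248), the spool at (303,174) and the jar at (276,184). Next I'll enlarge both.

Run:
```python
import cv2,numpy as np
a=cv2.imread("pics/top0.png")[165:325,240:410]; b=cv2.imread("pics/scene0.png")[130:280,270:450]
a=cv2.resize(a,(637,600),interpolation=cv2.INTER_CUBIC)
cv2.imwrite("pics/ca.png",a)
b=cv2.resize(b,(720,600),interpolation=cv2.INTER_CUBIC); cv2.imwrite("pics/cb.png",b)
```

```text
(no output)
```

View pics/ca.png

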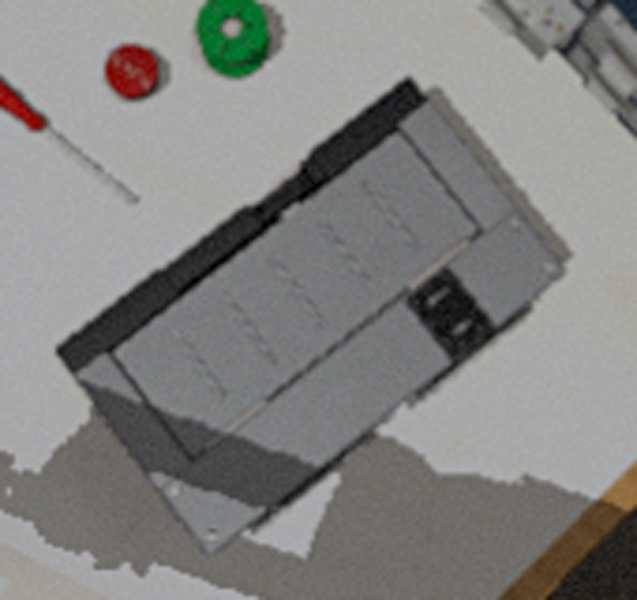

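View pics/cb.png

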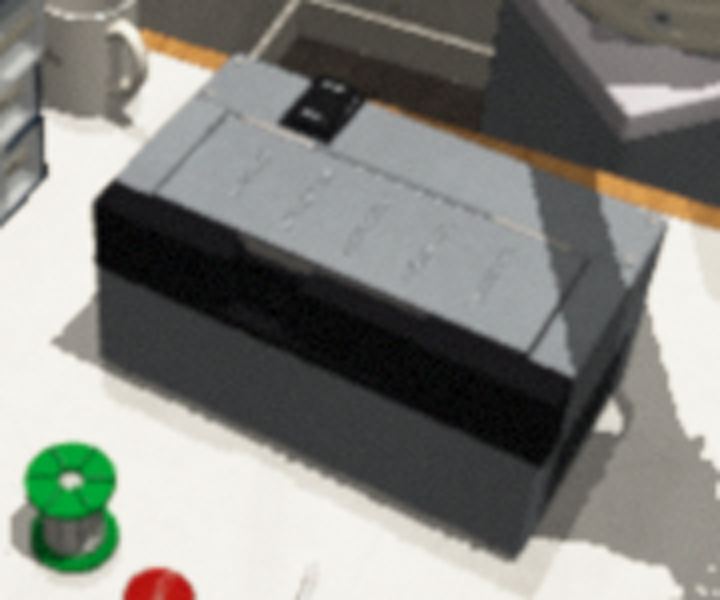

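The enlarged top crop shows the hatch corners at (113,352), (195,458), (478,235) and (400,128), and the rocker at about (450,312). The bar's back edge steps between about (250,212) and (305,168), which may be the notch, near y = -36. The scene crop shows hatch corners at (155,190), (225,115), (587,255) and (530,352). I'll fit the extractor pose from the rays.

```bash
cat > h.py <<'E'
import numpy as np,cv2
from scipy.spatial.transform import Rotation as R
from rig import r, vision, readout
def ray(n,uv,z):
    p=vision.camera_params(n);K=np.array([[p['fx'],0,p['cx']],[0,p['fy'],p['cy']],[0,0,1.]])
    q=cv2.undistortPoints(np.array(uv,float).reshape(-1,1,2),K,p['dist_coeffs']).reshape(-1,2)
    M=cv2.Rodrigues(p['rvec'])[0];c=-M.T@p['tvec'];d=np.c_[q,np.ones(len(q))]@M
    return c+d*((z-c[2])/d[:,2])[:,None]
E
python3 - <<'E'
from h import *
f=lambda L,o,s:(np.array(L,float)+.5)/s-.5+o
t=f([(113,352),(195,458),(478,235),(400,128),(450,312),(278,190),(410,80),(60,350)],(240,165),(637/170,3.75))
s=f([(530,352),(587,255),(225,115),(155,190),(323,107)],(270,130),(4,4))
m=np.array([(59,120),(-27,120),(-27,-120),(59,-120)],float)
def fit(w):
    w=w[:,:2];a=m-m.mean(0);b=w-w.mean(0)
    th=np.arctan2((a[:,0]*b[:,1]-a[:,1]*b[:,0]).sum(),(a*b).sum())
    c,s_=np.cos(th),np.sin(th);Q=np.array([[c,-s_],[s_,c]])
    T=w.mean(0)-Q@m.mean(0);return th,Q,T,np.abs((m@Q.T+T)-w).max()
for n,p in (("top",t),("scene",s)):
    w=ray(n,p[:4],150);th,Q,T,e=fit(w);print(n,th,T,e)
    print(' switch',(ray(n,p[4:5],160)[:,:2]-T)@Q)
    if n=="top":print(' notch,barcorners',(ray(n,p[5:],150)[:,:2]-T)@Q)
# spool & jar
img=cv2.cvtColor(vision.grab_frame("top"),cv2.COLOR_RGB2HSV)
for nm,lo,hi,z in (("spool",(50,120,60),(80,255,255),74),("jar",(0,150,80),(8,255,255),32)):
    mk=cv2.inRange(img,lo,hi);mk[:150]=0;mk[210:]=0;mk[:,:260]=0;mk[:,330:]=0
    v,u=np.nonzero(mk);w=ray("top",[((u.min()+u.max())/2,(v.min()+v.max())/2)],z);print(nm,w,len(u),(w[:,:2]-T)@Q)
E
```

```text
top 0.6904927127410462 [445.65895139 335.74875115] 2.4760642231734664
 switch [[-56.22403549 -69.60741216]]
 notch,barcorners [[  77.63753704  -31.04337341]
 [  82.07841708 -147.10024644]
 [  81.83644879  146.43224042]]
scene 0.6995948631098218 [445.96852924 334.76277824] 2.7032348341841725
 switch [[-52.93695078 -66.80408327]]
spool [[650.16613339 399.30896809  74.        ]] 296 [[197.79401728 -82.09993234]]
jar [[629.39024448 478.00329965  32.        ]] 109 [[232.57021128  -8.51289741]]
```

```bash
cat >> h.py <<'E'
TH=.694;Q=np.array([[np.cos(TH),-np.sin(TH)],[np.sin(TH),np.cos(TH)]]);T=np.array([445.8,335.3])
def st(goal=None):
    s=readout.sense();Rt=R.from_euler('xyz',s['tcp_rot']).as_matrix();tip=s['eef_pos']+Rt[:,2]*22
    e=np.r_[(tip[:2]-T)@Q,tip[2]];F=s['contact_force'];fe=np.r_[F[:2]@Q,F[2]]
    print('t%.2f tip ext'%s['clock'],e.round(1),'F ext',fe.round(1),'yawerr %.3f'%(s['tcp_rot'][2]-TH-np.pi/2),'op %.2f'%s['opening'])
    if goal is not None:
        g=np.array(goal,float);g=np.where(np.isnan(g),e,g);d=g-e
        print(' tool delta',(Rt.T@np.r_[Q@d[:2],d[2]]).round(1))
E
python3 steer.py '[[[0, 0, 0.118], [0, 0, 0], 0], [[0, 0, 0.118], [0, 0, 0], 0], [[0, 0, 0.118], [0, 0, 0], 0], [[0, 0, 0.118], [0, 0, 0], 0], [[0, 0, 0], [0, 0, 0], 0]]' 40
python3 -c "
from h import *
st((-79,-70,190))"
```

```text
clock: 0.57
eef_pos: [245.5, 574.6, 253.0]
tcp_rot: [-3.141, 0.0, 2.26]
contact_force: [0.8, 0.2, -0.7]
opening: 0.299
grasp_force: 0.0
t0.57 tip ext [ -1.  312.1 231. ] F ext [ 0.8 -0.3 -0.7] yawerr -0.004 op 0.30
 tool delta [-382.4  -76.3   41.1]
```

```bash
python3 steer.py '[[[0, 0, 0], [-38, -7.6, 0], 0], [[0, 0, 0], [-38, -7.6, 0], 0], [[0, 0, 0], [-38, -7.6, 0], 0], [[0, 0, 0], [-38, -7.6, 0], 0], [[0, 0, 0], [-38, -7.6, 0], 0]]' >/dev/null
python3 steer.py '[[[0, 0, 0], [-38, -7.6, 0], 0], [[0, 0, 0], [-38, -7.6, 0], 0], [[0, 0, 0], [-38, -7.6, 0], 0], [[0, 0, 0], [-38, -7.6, 10], 0], [[0, 0, 0], [-38, -7.6, 20], 0]]'>/dev/null
python3 steer.py '[[[0, 0, 0], [0, 0, 10], 0], [[0, 0, 0], [0, 0, 0], 0], [[0, 0, 0], [0, 0, 0], 0]]'>/dev/null
python3 -c "
from h import *
st((-79,-70,168))
a=vision.grab_frame('wrist')[:,:,::-1]
b=vision.grab_frame('scene')[:,:,::-1]
b=cv2.resize(b[70:230,270:430],(400,400),interpolation=2)
cv2.imwrite('pics/sw.png',cv2.resize(np.hstack([a,b]),(800,308)))"
```

```text
t1.65 tip ext [-76.4 -66.2 191.9] F ext [-0.1  0.2 -0. ] yawerr 0.002 op 0.00
 tool delta [-3.9 -2.6 23.9]
```

View pics/sw.png

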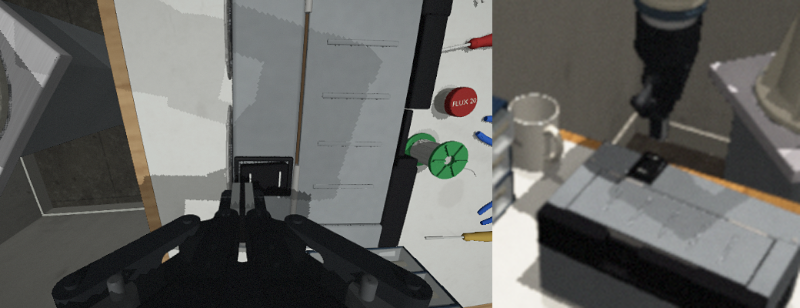

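The wrist view shows the closed fingertips at (240,185), over the front part of the rocker bezel (235–292, 157–195). I'll press now in small steps.

```bash
python3 steer.py '[[[0, 0, 0], [-3.9, -1.6, 12], 0], [[0, 0, 0], [0, 0, 12], 0], [[0, 0, 0], [0, 0, 0], 0]]'>/dev/null; python3 -c "
from h import *
st((-78,-70,158))"
python3 steer.py '[[[0, 0, 0], [0, 0, 2], 0], [[0, 0, 0], [0, 0, 2], 0], [[0, 0, 0], [0, 0, 0], 0]]'>/dev/null; python3 -c "
from h import *
st((-78,-70,158))"
```

```text
t2.00 tip ext [-78.  -68.9 167.3] F ext [-1.5  1.2 -1.1] yawerr 0.004 op -0.00
 tool delta [-1.2  0.   9.3]
t2.25 tip ext [-77.2 -69.7 164.6] F ext [-0.5 -0.6  0. ] yawerr 0.002 op 0.00
 tool delta [-0.3 -0.8  6.6]
```

```bash
for i in 1 2; do python3 steer.py '[[[0, 0, 0], [0, 0, 1], 0], [[0, 0, 0], [0, 0, 1], 0], [[0, 0, 0], [0, 0, 0], 0]]'>/dev/null; python3 -c "
from h import *
st()"; done
```

```text
t2.50 tip ext [-77.7 -70.  162.4] F ext [-0.9  0.1  1.3] yawerr 0.001 op -0.00
t2.75 tip ext [-77.9 -70.2 160.1] F ext [-1.4  1.   1.8] yawerr 0.001 op 0.00
```

```bash
for i in 1 2; do python3 steer.py '[[[0, 0, 0], [0, 0, 1], 0], [[0, 0, 0], [0, 0, 0.5], 0], [[0, 0, 0], [0, 0, 0], 0]]'>/dev/null; python3 -c "
from h import *
st()"; done
```

```text
t3.00 tip ext [-78.  -70.2 158.5] F ext [-3.   0.7  2.5] yawerr 0.001 op 0.00
t3.25 tip ext [-77.9 -70.2 157.4] F ext [-5.9  1.2  8.5] yawerr 0.001 op 0.00
```

```bash
python3 steer.py '[[[0, 0, 0], [0, 0, 0.5], 0], [[0, 0, 0], [0, 0, 0], 0]]'>/dev/null; python3 -c "
from h import *
st()"
python3 steer.py '[[[0, 0, 0], [0, 0, -12], 0], [[0, 0, 0], [0, 0, -25], 0], [[0, 0, 0], [20, 0, -25], 0], [[0, 0, 0], [40, 0, 0], 0], [[0, 0, 0], [40, 0, 0], 0]]'>/dev/null; python3 -c "
from h import *
st((115,55,215))
a=vision.grab_frame('wrist')[:,:,::-1]
b=vision.grab_frame('scene')[:,:,::-1]
b=cv2.resize(b[135:195,310:390],(533,400),interpolation=2)
cv2.imwrite('pics/sw2.png',cv2.resize(np.hstack([a,b]),(800,273)))"
```

```text
t3.42 tip ext [-77.9 -70.2 157.3] F ext [-6.2  1.  13.9] yawerr 0.001 op -0.00
t3.83 tip ext [-76.   30.2 220.4] F ext [ 0.3  0.5 -0.2] yawerr -0.002 op -0.00
 tool delta [ 25.1 190.9   6.4]
```

View pics/sw2.png

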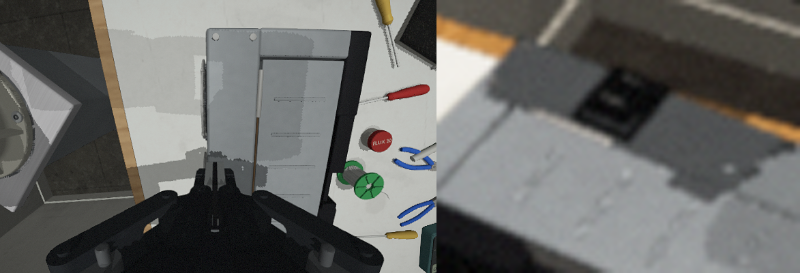

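The rocker stopped hard at z = 157.4 (14 N), which is the height expected with its front end down. The pictures agree: the rocker looks dark and lies flat at its front end. Next I'll go over to the back side.

```bash
python3 steer.py '[[[0, 0, 0], [-8, 39, 0], 0], [[0, 0, 0], [-8, 39, 0], 0], [[0, 0, 0], [-7, 39, 0], 0], [[0, 0, 0], [-7, 39, 0], 0], [[0, 0, 0], [0, 39, 0], 0]]' >/dev/null; python3 steer.py '[[[0, 0, 0], [0, 0, 35], 0], [[0, 0, 0], [0, 0, 35], 0], [[0, 0, 0], [0, 0, 25], 0], [[0, 0, 0], [0, 0, 0], 0]]'>/dev/null; python3 -c "
from h import *
st((105,0,120))"
```

```text
t4.68 tip ext [113.9  -0.4 117.3] F ext [-1.7 -0.6 -0.8] yawerr 0.001 op -0.01
 tool delta [ 0.4 -8.9 -2.7]
```

```bash
python3 steer.py '[[[0, 0, 0], [0, -5, -3], 0], [[0, 0, 0], [0, -5, 0], 0], [[0, 0, 0], [0, 0, 0], 0]]'>/dev/null; python3 -c "
from h import *
st()"; for i in 1 2; do python3 steer.py '[[[0, 0, 0], [0, -2, 0], 0], [[0, 0, 0], [0, 0, 0], 0]]'>/dev/null; python3 -c "
from h import *
st()";done
```

```text
t4.93 tip ext [107.7  -0.2 129.2] F ext [-0.1  0.2 -0.1] yawerr 0.001 op -0.00
t5.10 tip ext [105.8  -0.  128.5] F ext [ 0.6  0.2 -0.2] yawerr 0.001 op -0.00
t5.27 tip ext [103.3   0.  127.3] F ext [-0.3 -0.5  0.3] yawerr 0.001 op -0.00
```

```bash
python3 steer.py '[[[0, 0, 0], [0, -1.5, 7], 0], [[0, 0, 0], [0, 0, 0], 0]]'>/dev/null; python3 -c "
from h import *
st()"; for i in 1 2 ; do python3 steer.py '[[[0, 0, 0], [0, -1.5, 0], 0], [[0, 0, 0], [0, 0, 0], 0]]'>/dev/null; python3 -c "
from h import *
st()";done
```

```text
t5.43 tip ext [1.009e+02 1.000e-01 1.185e+02] F ext [-0.3  0.2 -0.2] yawerr 0.001 op 0.00
t5.60 tip ext [9.980e+01 1.000e-01 1.193e+02] F ext [-0.7  0.7  0.7] yawerr 0.001 op -0.00
t5.77 tip ext [ 98.6   0.  119.7] F ext [ 0.1  0.1 -0.1] yawerr 0.001 op 0.00
```

```bash
for i in 1 2 3; do python3 steer.py '[[[0, 0, 0], [0, -1.5, 0], 0], [[0, 0, 0], [0, 0, 0], 0]]'>/dev/null; python3 -c "
from h import *
st()";done
```

```text
t5.93 tip ext [ 97.1   0.  119.7] F ext [-0.3  0.5  0. ] yawerr 0.001 op -0.00
t6.10 tip ext [ 97.    0.  119.9] F ext [ 4.3  0.1 -3.8] yawerr 0.001 op 0.00
t6.27 tip ext [ 97.   0. 120.] F ext [11.7 -0.6 -7.4] yawerr 0.001 op -0.00
```

Solid groove face at x ≈ 97 (tip half-thickness 14 mm plus 83), which matches the fitted pose. I'll ease off and slide towards -y.

```bash
python3 steer.py '[[[0, 0, 0], [0, 1.3, 0], 0], [[0, 0, 0], [0, 0, 0], 0]]'>/dev/null; python3 -c "
from h import *
st()"; for i in 1 2 3; do python3 steer.py '[[[0, 0, 0], [-3, 0, 0], 0], [[0, 0, 0], [-3, 0, 0], 0], [[0, 0, 0], [0, 0, 0], 0]]'>/dev/null; python3 -c "
from h import *
st()";done
```

```text
t6.43 tip ext [ 97.    0.  119.9] F ext [ 6.1  0.3 -3.8] yawerr 0.001 op 0.00
t6.68 tip ext [ 97.   -5.8 120.3] F ext [ 5.9  1.3 -0.4] yawerr 0.001 op 0.00
t6.93 tip ext [ 96.9 -11.9 120.3] F ext [ 5.   0.5 -0.1] yawerr 0.001 op 0.00
t7.18 tip ext [ 95.3 -18.4 119.7] F ext [ 0.  -0.3 -0.2] yawerr 0.001 op 0.00
```

The tip dropped in between y = -12 and -18, so I've found the notch's near shoulder. I'll go in 5 mm and feel for the other wall.

```bash
python3 steer.py '[[[0, 0, 0], [-2, -2, 0], 0], [[0, 0, 0], [-2, -3, 0], 0], [[0, 0, 0], [0, 0, 0], 0]]'>/dev/null; python3 -c "
from h import *
st()"; for i in 1 2 3; do python3 steer.py '[[[0, 0, 0], [-2.5, 0, 0], 0], [[0, 0, 0], [-2.5, 0, 0], 0], [[0, 0, 0], [0, 0, 0], 0]]'>/dev/null; python3 -c "
from h import *
st()";done
```

```text
t7.43 tip ext [ 89.6 -22.4 119.4] F ext [-0.2  0.3  0.3] yawerr 0.001 op 0.00
t7.68 tip ext [ 90.6 -27.5 119.7] F ext [-0.5  0.   0.3] yawerr 0.001 op -0.01
t7.93 tip ext [ 90.6 -32.5 119.6] F ext [-0.4 -0.1 -0. ] yawerr 0.001 op -0.00
t8.18 tip ext [ 90.6 -37.4 119.7] F ext [ 1.5 -1.1 -1. ] yawerr 0.001 op 0.00
```

```bash
python3 steer.py '[[[0, 0, 0], [5, 0, 0], 0], [[0, 0, 0], [6, 0, 0], 0], [[0, 0, 0], [0, 0, 0], 0]]'>/dev/null; python3 -c "
from h import *
st()"; for i in 1 2 3 4; do python3 steer.py '[[[0, 0, 0], [0, -2, 0], 0], [[0, 0, 0], [0, 0, 0], 0]]'>/dev/null; python3 -c "
from h import *
st()";done
```

```text
t8.43 tip ext [ 90.6 -24.7 119.7] F ext [ 0.7  1.1 -0.3] yawerr 0.001 op 0.00
t8.60 tip ext [ 88.2 -25.7 119.6] F ext [ 0.1  0.4 -0.3] yawerr 0.002 op -0.00
t8.77 tip ext [ 86.2 -26.  119.6] F ext [1.3 0.5 0.7] yawerr 0.001 op -0.00
t8.93 tip ext [ 85.3 -26.1 119.8] F ext [ 3.5  0.1 -1.8] yawerr 0.001 op 0.00
t9.10 tip ext [ 83.6 -26.1 119.9] F ext [ 4.3 -0.4 -2.9] yawerr 0.001 op -0.00
```

The catch is moving at about 4 N, so I'll carry on to the stop.

```bash
for i in 1 2 3; do python3 steer.py '[[[0, 0, 0], [0, -1.5, 0], 0], [[0, 0, 0], [0, 0, 0], 0]]'>/dev/null; python3 -c "
from h import *
st()";done
```

```text
t9.27 tip ext [ 82.3 -26.1 119.9] F ext [ 6.6  0.3 -2.7] yawerr 0.001 op 0.00
t9.43 tip ext [ 81.  -26.1 120. ] F ext [ 6.4 -0.9 -3. ] yawerr 0.001 op 0.00
t9.60 tip ext [ 80.8 -26.1 120.6] F ext [ 9.6  0.3 -1.7] yawerr 0.001 op -0.00
```

```bash
python3 steer.py '[[[0, 0, 0], [0, -1.2, 0], 0], [[0, 0, 0], [0, 0, 0], 0], [[0, 0, 0], [0, 0, 0], 0]]'>/dev/null; python3 -c "
from h import *
st()"; python3 steer.py '[[[0, 0, 0], [0, 6, 0], 0], [[0, 0, 0], [0, 10, 0], 0], [[0, 0, 0], [0, 20, 0], 0], [[0, 0, 0], [0, 25, 0], 0], [[0, 0, 0], [0, 0, -20], 0]]'>/dev/null
python3 steer.py '[[[0, 0, 0], [0, 0, -35], 0], [[0, 0, 0], [0, 0, -40], 0], [[0, 0, 0], [0, 0, -40], 0], [[0, 0, 0], [0, 0, 0], 0], [[0, 0, 0], [0, 0, 0], 0]]'>/dev/null
python3 steer.py '[[[0, 0, 0], [0, 0, 0], 0], [[0, 0, 0], [0, 0, 0], 0], [[0, 0, 0], [0, 0, 0], 0], [[0, 0, 0], [0, 0, 0], 0], [[0, 0, 0], [0, 0, 0], 0]]'>/dev/null
python3 steer.py '[[[0, 0, 0], [0, 0, 0], 0], [[0, 0, 0], [0, 0, 0], 0], [[0, 0, 0], [0, 0, 0], 0], [[0, 0, 0], [0, 0, 0], 0], [[0, 0, 0], [0, 0, 0], 0]]'>/dev/null
python3 -c "
from h import *
st()
a=vision.grab_frame('top')[:,:,::-1][140:330,230:460]
b=vision.grab_frame('scene')[:,:,::-1][90:290,250:460]
cv2.imwrite('pics/end.png',np.hstack([cv2.resize(a,(400,330),interpolation=2),cv2.resize(b,(347,330),interpolation=2)]))"
```

```text
t9.85 tip ext [ 80.7 -26.1 120.9] F ext [13.1  0.5 -4.1] yawerr 0.001 op 0.00
t11.52 tip ext [137.9 -25.9 254.7] F ext [-0.4  0.5  0.1] yawerr 0.001 op -0.00
```

View pics/end.png

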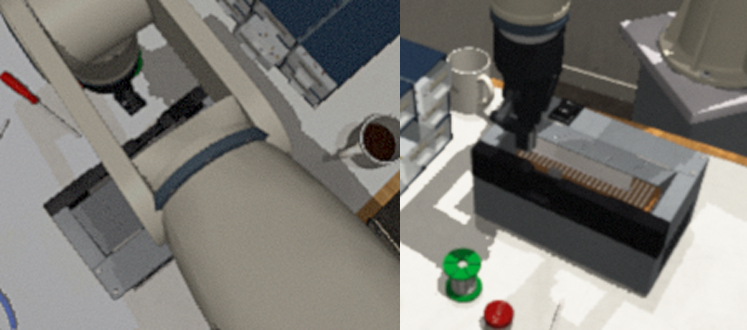

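The hatch is standing open with the filter's pleats visible at about (600,175), and the spool and jar look unmoved. I'll back the hand off and check the switch and the loose things once more.

```bash
python3 steer.py '[[[0, 0, 0], [0, 0, -35], 0], [[0, 0, 0], [0, 0, -35], 0], [[0, 0, 0], [38, 0, 0], 0], [[0, 0, 0], [38, 0, 0], 0], [[0, 0, 0], [38, 0, 0], 0]]'>/dev/null
python3 steer.py '[[[0, 0, 0], [38, 0, 0], 0], [[0, 0, 0], [38, 0, 0], 0], [[0, 0, 0], [38, 0, 0], 0], [[0, 0, 0], [38, 0, 0], 0], [[0, 0, 0], [0, 0, 0], 0]]'>/dev/null
python3 steer.py '[[[0, 0, 0], [38, 0, 0], 0], [[0, 0, 0], [38, 0, 0], 0], [[0, 0, 0], [38, 0, 0], 0], [[0, 0, 0], [0, 0, 0], 0], [[0, 0, 0], [0, 0, 0], 0]]'>/dev/null
python3 -c "
from h import *
st()
s=vision.grab_frame('scene')[:,:,::-1];t=vision.grab_frame('top')[:,:,::-1]
for n,f in (('top',t),('scene',s)):
  h0=cv2.cvtColor(cv2.imread(f'pics/{n}0.png'),40);h1=cv2.cvtColor(np.ascontiguousarray(f),40)
  for nm,lo,hi in (('green',(50,120,60),(80,255,255)),('red',(0,150,80),(8,255,255))):
    w=(150,210,255,330) if n=='top' else (235,295,270,325)
    print(n,nm,[np.argwhere(cv2.inRange(h,lo,hi)[w[0]:w[1],w[2]:w[3]]).mean(0).round(2) for h in (h0,h1)])
z=cv2.imread('pics/scene0.png')
k=lambda i:cv2.resize(i[140:180,325:375],(250,200),interpolation=2)
kt=lambda i:cv2.resize(i[225:265,335:385],(250,200),interpolation=2)
cv2.imwrite('pics/fin.png',np.hstack([np.vstack([np.hstack([k(z),k(s)]),np.hstack([kt(cv2.imread('pics/top0.png')),kt(t)])]),cv2.resize(s[140:280,280:450],(300,400))]))"
```

```text
t12.87 tip ext [137. 356. 324.] F ext [ 0.2 -0.6 -0.5] yawerr 0.004 op -0.00
top green [array([23.69, 46.76]), array([23.69, 46.81])]
top red [array([33.61, 19.95]), array([33.62, 19.85])]
scene green [array([19.52, 17.49]), array([19.56, 17.45])]
scene red [array([45.21, 39.18]), array([45.25, 39.18])]
```

View pics/fin.png

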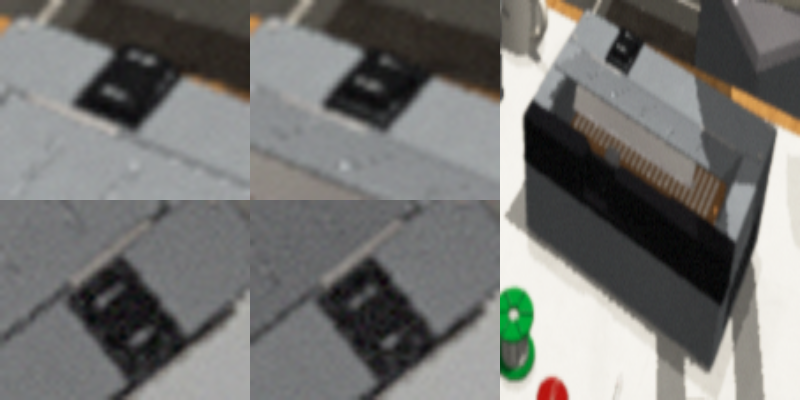

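The rocker has changed: its rear face now stands up at (360,95) and the front end is down. The hatch is open over the seated filter, and the spool and jar haven't moved.

```bash
python3 -c "
from rig import r, vision, readout
print(r.sign_off())"
```

```text
the job is handed in; nothing more can be done
None
```

The job is handed in at about 13 s: fans switched off, catch pressed fully in, hatch standing open with the filter still seated, hand withdrawn; spool and jar measured unmoved, while the mug and yellow screwdriver were not re-measured.

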